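Put the bottle stopper away in the swivel-lid box

TASK

One bottle stopper has been left out on the worktop beside the wooden stopper box. Swing the lid of the box wide open (it turns easily when pushed near its free end), set the stopper down upright (not dropped) in the free space inside without disturbing the two stoppers that are already there, then swing the lid back until it is fully closed. Leave everything else on the worktop as it stands.

Things in the scene. Friction and masses are not known exactly. Their poses are not given: they have to be found in the camera images.
- box: Wooden box, fixed to the worktop. Outside 200 mm long (its x axis) x 96 wide (y) x 70 high; walls 8 mm, inside 184 x 80 mm; inner floor 8 mm above the origin, 62 mm deep. Origin: centre of the underside. The free end of its lid lies over the +x end. A small brass stop clip stands outside the -y wall at x = -65 mm and rises 10 mm above the rim.
- lid (a joint): Swing of the dark wooden lid, which turns level about an upright screw. 0 = fully closed, edges in line with the box, resting against the stop; grows counter-clockwise from above (free end toward the box's +y side) up to 1.95 rad. It starts 0 to 0.15 rad ajar, turns with friction of about 0.3 N m (under 2 N at the free end) and stays where it is left. Too wide to grasp.
- lid_pivot (a point): Centre of the brass pivot screw in the lid's top face, 12 mm in from the box's -x end and 12 mm in from its +y side. The lid is 202 x 98 mm and 14 mm thick, 1 mm larger than the box all round; its underside is 71 mm, its top 85 mm above the worktop, the screw head 2.5 mm higher.
- lid_end (a point): Middle of the lid's free end, on the top face; moves with the lid. With the lid closed, the pivot lies 189 mm behind it along the box's x axis and 36 mm aside toward +y. Above and behind this end a wall cabinet hangs 0.55 m over the worktop (its front runs from about x = 0.62 at y = 0 to x = 0.54 at y = 0.3): keep the wrist low or leaning back there.
- board: Oak board, 200 x 300 x 16 mm, lying at the left; leave alone. Origin: centre of its underside.
- lemon: Lemon, 71 x 53 x 51 mm, on the board; leave alone. Origin: its underside.
- lime: Lime, 60 x 48 x 48 mm, on the board; leave alone. Origin: its underside.
- rocks_glass_1: Rocks glass, 92 mm across, 97 high, on a coaster behind the box; leave alone. Origin: centre of its underside.
- rocks_glass_2: Rocks glass, 92 mm across, 97 high, behind the box; leave alone. Origin: centre of its underside.
- tea_caddy: Round green tea tin, 60 mm across, 98 high, at the back; leave alone. Origin: centre of its underside.
- stopper_left_out: The bottle stopper to put away, on the worktop to the right of the box: a silver-white ball head, 33 mm across, at the bottom (its flat underside stands on the worktop), a black ribbed cone, 20 mm across, on top from 30 to 55 mm height. About 0.07 kg. Origin: centre of its underside, z up (cone up).
- stopper_a: One of the two like stoppers, with brass-coloured heads (33 mm across, 55 mm high, standing cone up), that are already in the box. Origin: centre of its underside.
- stopper_b: The other stopper in the box, next to stopper_a on its +x side, about 41 mm from it centre to centre. The pair may stand anywhere along the box, so the free space may be at either end. Origin: centre of its underside.
- jigger: Copper jigger, 43 mm across, 84 high, at the right; leave alone. Origin: centre of its underside.
Mind the look-alikes: they are no part of the job. What is shaped like the stopper_left_out but purple or turquoise is not meant.

How it is judged:
On the way, in this order (a step that is already met when the one before it is completed fails the run):
1. the lid has been swung wide open (more than 1.1 rad) (value of joint lid above 1.1 rad), for 0.2 s.
2. the stopper stands upright on the floor of the box, let go (z of stopper_left_out in the frame of box below 0.014 m and x of stopper_left_out in the frame of box between -0.08 and 0.08 m and y of stopper_left_out in the frame of box between -0.03 and 0.03 m and angle between stopper_left_out's own z axis and vertical below 0.12 rad and contact force between the fingers and stopper_left_out below 0.2 N), for 0.2 s.
At the end, for the whole second after the job is handed in: The stopper stands upright (within 0.12 rad) and still on the floor of the box, inside its walls, with the two other stoppers where they were, and the lid is closed to within 0.045 rad (about 9 mm at its free end) (value of joint lid below 0.045 rad and z of stopper_left_out in the frame of box below 0.014 m and x of stopper_left_out in the frame of box between -0.08 and 0.08 m and y of stopper_left_out in the frame of box between -0.03 and 0.03 m and angle between stopper_left_out's own z axis and vertical below 0.12 rad and linear speed of stopper_left_out below 0.02 m/s); the robot touches nothing.
It fails at once if a stopper in the box is pushed more than 10 mm or tipped (distance of any of stopper_a, stopper_b from where it was at the start of the episode above 0.01 m or angle between any of stopper_a, stopper_b's own z axis and vertical above 0.2 rad).
It fails at once if the stopper is dropped into the box (horizontal distance between stopper_left_out and box below 0.1 m and z of stopper_left_out in the frame of box below 0.06 m and contact force between the fingers and stopper_left_out below 0.1 N and linear speed of stopper_left_out above 0.6 m/s).
It fails at once if something else on the worktop is pushed more than 25 mm (distance of any of board, lemon, lime, rocks_glass_1, rocks_glass_2, tea_caddy, jigger from where it was at the start of the episode above 0.025 m).
It also fails if it takes over 72 s, if anything falls off the work surface, if the arm or the gripper's body presses on something with over 40 N, if the wrist force passes 120 N, or if a joint passes its speed limit or range.

ROBOT

A 7-joint arm with a two-finger parallel gripper is mounted at the origin on a cart in front of the work surface, level with it; the furniture and walls round the work are solid. World frame = base frame: x ahead of the robot, y to its left, z up, the work surface at z = 0. Lengths are in m, angles in rad, forces in N, time in s.
With the tool pointing down it reaches from about 0.425 to 0.95 m from the base axis. Payload 4.7 kg.
Tool frame: the origin (TCP) lies between the finger pads; the fingertips stand 25 mm ahead of it and the grasp point (between the pads) lies 6 mm ahead of it; x points along the fingers, z is the direction in which the jaws open and shut, and the axes are right-handed (so a half turn about x gives the same grasp; the last joint's range is limited). The gripper opens to 85 mm and grips with 20 to 120 N. Pads are 22 mm wide; open, the fingers measure 114 mm over their backs; the gripper's body (76 mm by 85 mm) begins 54 mm behind the grasp point. The pads swing forward as they close: fully open they stand 13 mm farther back than shut.
Start: joints at [-1.375, 0.469, -0.049, 1.532, 0.024, 1.141, -0.082], TCP at [0.15, 0.658, 0.256] pointing down, gripper open.
Joint ranges: [-2.59, 2.59], [-0.33, 1.99], [-1.39, 1.29], [0.1, 2.45], [-1.04, 4.18], [0.21, 1.99], [-2.66, 2.66]. Speed limits (rad/s): [2.57, 2.57, 3.14, 3.14, 3.14, 3.14, 3.14].

INTERFACE

Orientations are given as a 3x3 rotation matrix whose columns are the frame's x, y, z axes.
In Python, from rig import * gives the robot as it stands. Calls block until the motion is done:
- movep(position, orientation): joint-space move of the TCP to a pose.
- move_l(position, attitude=None, feed=0.15, until_force=None): straight line of the TCP; attitude=None keeps the orientation; feed is the mean speed in m/s. With until_force (N) it stops when the force on the tool has changed by that much, and returns True; else False.
- move_joints(angles): joint-space move.
- command_gripper(opening, newtons=None): finger opening in m; newtons is the grip in N (None keeps the last); returns when the fingers have stopped.
- sleep(seconds).
- inverse_kinematics(position, orientation): joint angles nearest the present ones, or None.
- sense(): the state.
- camera(name): name is "scene" or "top" or "wrist"; returns (picture, depth): 480x640x3 uint8, red, green, blue; 480x640 float32, m along the optical axis (not along the pixel's ray), 0 where there is no reading.
- camera_params(name): a dict with "K" (3x3 intrinsics, pixels), "dist" ([k1, k2, p1, p2, k3] as OpenCV has them; the pictures are not rectified), "position" and "rotation" of the camera in the world; the wrist camera has in their place "tool_from_camera" (4x4, takes a point from camera to tool coordinates, whose origin is the TCP and whose axes are the tool frame's). Camera axes: x right, y down, z forward; pixel columns grow to the right and rows downward; lengths in m; the calibration is good to about 2 mm. A picture is of the moment at which its call begins: read the wrist's pose just before it. camera_params takes no time and is no camera call.
A pose or a line that the arm cannot do raises Unreachable and nothing moves.
- finish_job(): hands the job in, once; it reports no verdict.
The state is a dict: "time_s": time; "joint_pos": joint angles; "qd": joint speeds; "joint_efforts": joint torques, N m; "position": TCP position; "tcp_rot": TCP orientation; "wrist_force": force on the tool from outside, world axes, zero at the start; "ft_torque": the same for the moment, N m; "finger_gap": finger opening in m.
Only numpy, scipy, OpenCV 4.12 (cv2) and the standard library are available. Lean on these libraries where they do the work, as an engineer would, in place of code of your own. Each camera call takes 0.05 s, during which the arm holds its last target.

## Working session

There is one attempt and no reset: what is moved stays moved. The work goes in short steps, each a Python script; the robot and the scene stay as the last script left them, time stands still between calls to the robot, and variables do not carry over. Pictures are saved under pics/ and viewed, and the job is handed in when it is done.

```bash
ls; mkdir -p pics
cat > h.py <<'E'
from rig import *
import numpy as np, cv2
def save(n,im): cv2.imwrite('pics/'+n+'.png',cv2.cvtColor(im,cv2.COLOR_RGB2BGR))
def cam(name,s=None):
    p=camera_params(name); K=np.array(p['K']);d=np.array(p['dist'],float)
    if name=='wrist':
        T=np.eye(4);T[:3,:3]=s['tcp_rot'];T[:3,3]=s['position'];T=T@np.array(p['tool_from_camera']);R,t=T[:3,:3],T[:3,3]
    else: R,t=np.array(p['rotation']),np.array(p['position'])
    return K,d,R,t
def ray(c,uv):
    K,d,R,t=c
    n=cv2.undistortPoints(np.array(uv,float).reshape(-1,1,2),K,d).reshape(-1,2)
    return (R@np.c_[n,np.ones(len(n))].T).T
def onplane(c,uv,z):
    r=ray(c,uv);t=c[3]
    return t+r*((z-t[2])/r[:,2])[:,None]
def proj(c,P):
    K,d,R,t=c
    return cv2.projectPoints(np.array(P,float).reshape(-1,1,3),cv2.Rodrigues(R.T)[0],-R.T@t,K,d)[0].reshape(-1,2)
E
python3 - <<'E'
from h import *
for n in ('scene','top'):
    im,d=camera(n); save(n+'0',im); np.savez('pics/'+n+'0.npz',im=im,d=d); p=camera_params(n); print(n,np.round(p['K'],1).tolist(),np.round(p['position'],3),np.round(p['rotation'],3).tolist(),p['dist'])
s=sense(); im,d=camera('wrist'); save('wrist0',im); print(s['time_s'],s['position'],np.round(s['tcp_rot'],3))
print(camera_params('wrist')['tool_from_camera'])
E
```

```text
pics
scene [[434.7, 0.0, 320.0], [0.0, 434.7, 238.2], [0.0, 0.0, 1.0]] [-0.159 -0.598  0.665] [[0.714, -0.353, 0.605], [-0.7, -0.351, 0.622], [-0.007, -0.867, -0.498]] [0.02290768 0.         0.         0.         0.        ]
top [[435.0, 0.0, 311.7], [0.0, 435.0, 240.5], [0.0, 0.0, 1.0]] [0.465 0.135 1.178] [[0.006, -0.995, 0.095], [-1.0, -0.006, 0.004], [-0.003, -0.095, -0.995]] [-0.05645106  0.          0.          0.          0.        ]
0.1 [0.15032849 0.65757398 0.25538062] [[-0.    -0.975  0.223]
 [-0.002  0.223  0.975]
 [-1.    -0.    -0.002]]
[[-3.54198907e-04 -3.09889929e-01  9.50772374e-01 -1.17421840e-01]
 [-3.59916229e-04 -9.50772332e-01 -3.09890050e-01  7.97981355e-02]
 [ 9.99999873e-01 -4.51961125e-04  2.25228106e-04  2.57389257e-06]
 [ 0.00000000e+00  0.00000000e+00  0.00000000e+00  1.00000000e+00]]
```

View pics/scene0.png

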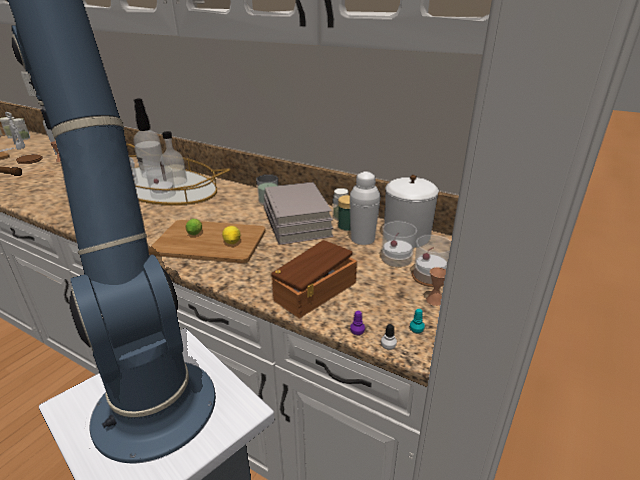

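View pics/top0.png

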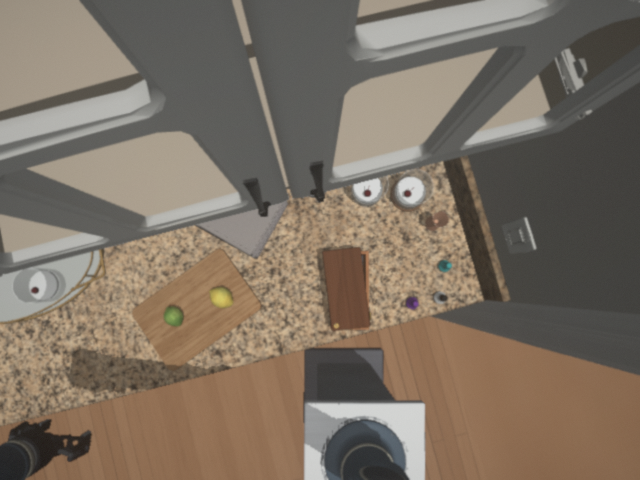

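The scene view shows three stoppers: purple (358,322), silver-white with a black cone (389,337) and turquoise (417,320). The heads inside the glasses near (395,243) and (427,257) could also be mistaken for it. My target is the silver-white one, seen at about (442,297) in the top view. I'll check it in a close crop and measure.

Run:
```python
from h import *
a=np.load('pics/scene0.npz')['im'];b=np.load('pics/top0.npz')['im']
A=cv2.resize(a[230:360,260:460],None,fx=4,fy=4,interpolation=cv2.INTER_CUBIC);save('cs',A)
B=cv2.resize(b[160:350,300:520],None,fx=3.6,fy=3.15,interpolation=cv2.INTER_CUBIC);save('ct',B)
cs,ct=cam('scene'),cam('top')
print(onplane(ct,[[442,297],[412,302],[445,266],[337,326],[345,288]],0.03)[:, :2])
print(onplane(cs,[[389,337],[358,322]],0.02)[:, :2])
```

```text
[[ 0.42770231 -0.20441785]
 [ 0.41446806 -0.12483315]
 [ 0.50927561 -0.21400482]
 [ 0.35148823  0.07199071]
 [ 0.45027873  0.05115035]]
[[ 0.43179376 -0.19844318]
 [ 0.42118465 -0.12032977]]
```

View pics/cs.png

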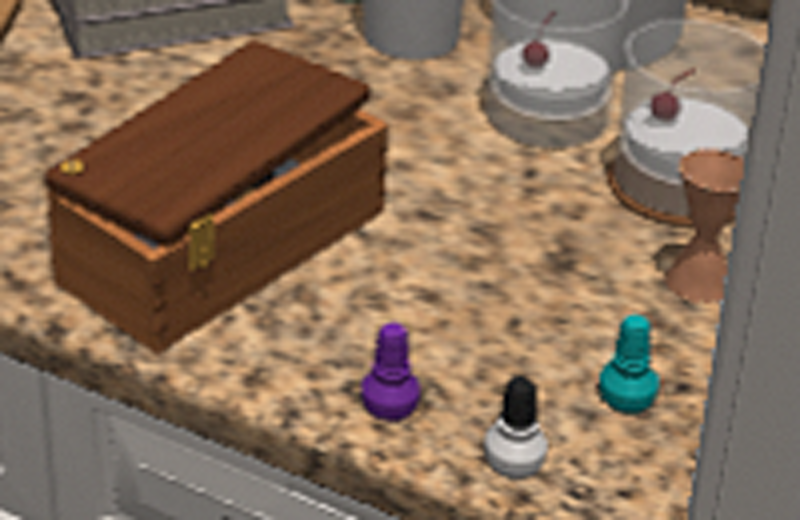

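View pics/ct.png

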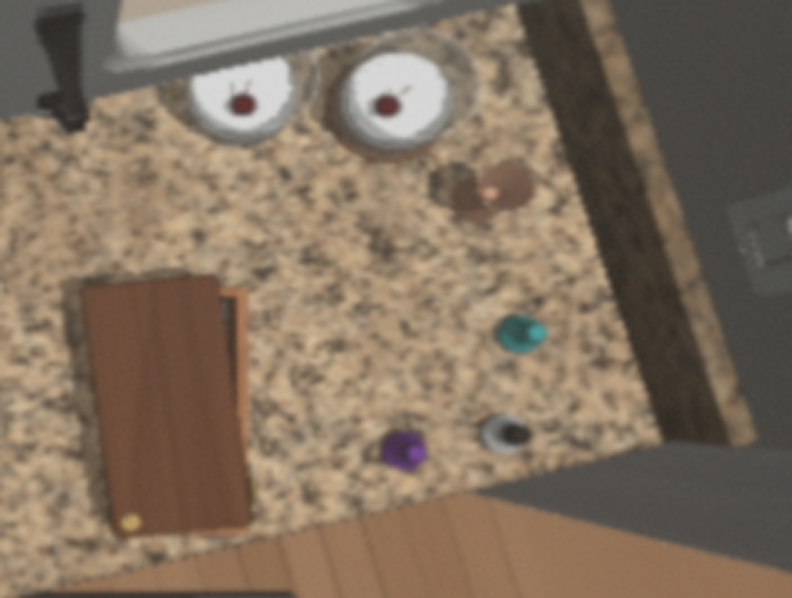

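The close crop confirms it: silver-white head with a black cone at scene (389,337), and different colours on either side. Next I'll measure the lid, box, target, obstacles and the side panel.

Run:
```python
from h import *
cs,ct=cam('scene'),cam('top')
D={n:np.load(f'pics/{n}0.npz') for n in('scene','top')}
def cloud(n,c):
    d=D[n]['d'];v,u=np.mgrid[0:480,0:640];r=ray(c,np.c_[u.ravel(),v.ravel()]);
    P=c[3]+r*d.ravel()[:,None];P[d.ravel()<=0]=np.nan;return P.reshape(480,640,3)
for n,c in(('scene',cs),('top',ct)):
    P=cloud(n,c);np.save(f'pics/P{n}.npy',P)
    z=P[...,2]
    reg=(P[...,0]>.28)&(P[...,0]<.62)&(P[...,1]>-.05)&(P[...,1]<.2)
    print(n,'counter z',np.nanmedian(z[(P[...,0]>.4)&(P[...,0]<.6)&(P[...,1]>-.2)&(P[...,1]<-.05)]))
    m=(reg&(z>.078)&(z<.09)).astype(np.uint8)
    cn,_=cv2.findContours(m,0,2);k=max(cn,key=cv2.contourArea)
    w=onplane(c,k.reshape(-1,2),.085)[:,:2].astype(np.float32)
    R=cv2.minAreaRect(w*1000);print('lid z',np.nanmedian(z[m>0]),R,cv2.boxPoints(R).round().tolist())
    # side wall
    for zz in (.05,.1,.15,.2,.3,.4):
        q=(abs(z-zz)<.02)&(P[...,1]<-.15)&(P[...,1]>-.6)&(P[...,0]>.2)&(P[...,0]<1)
        if q.sum(): print(zz,q.sum(),'y max',[(x0,round(float(P[...,1][q&(abs(P[...,0]-x0)<.03)].max()),3)) for x0 in(.25,.3,.35,.4,.45,.5,.6,.7) if (q&(abs(P[...,0]-x0)<.03)).any()])
# target
im=D['scene']['im'];z=np.load('pics/Pscene.npy')
hsv=cv2.cvtColor(im,cv2.COLOR_RGB2HSV)
print('scene row around', im[337,375:404].tolist()[::3])
```

```text
scene counter z -0.12384250152900533
lid z 0.08593522210227489 ((447.8421630859375, 50.787105560302734), (208.6630401611328, 107.51146697998047), 7.077178001403809) [[338.0, 91.0], [351.0, -15.0], [558.0, 10.0], [545.0, 117.0]]
0.05 1856 y max [(0.3, -0.353), (0.35, -0.352), (0.4, -0.194), (0.45, -0.194), (0.5, -0.207), (0.6, -0.177), (0.7, -0.151)]
0.1 1808 y max [(0.3, -0.353), (0.35, -0.352), (0.4, -0.462), (0.45, -0.462), (0.6, -0.165), (0.7, -0.15)]
0.15 1829 y max [(0.3, -0.354), (0.35, -0.354), (0.4, -0.462), (0.45, -0.462)]
0.2 2041 y max [(0.3, -0.354), (0.35, -0.354), (0.4, -0.462), (0.45, -0.462)]
0.3 2578 y max [(0.3, -0.354), (0.35, -0.354), (0.4, -0.462), (0.45, -0.462)]
0.4 3360 y max [(0.3, -0.353), (0.35, -0.353), (0.4, -0.462), (0.45, -0.462)]
top counter z 0.00035612669451212664
lid z 0.08499453079454455 ((450.418701171875, 51.77367401123047), (201.90701293945312, 101.64226531982422), 7.147644996643066) [[344.0, 90.0], [357.0, -11.0], [557.0, 14.0], [544.0, 115.0]]
0.05 1445 y max [(0.3, -0.354), (0.35, -0.339), (0.4, -0.193), (0.45, -0.193), (0.5, -0.206), (0.6, -0.177), (0.7, -0.15)]
0.1 1316 y max [(0.3, -0.356), (0.35, -0.338), (0.4, -0.319), (0.45, -0.306), (0.5, -0.294), (0.6, -0.17), (0.7, -0.151)]
0.15 1545 y max [(0.3, -0.355), (0.35, -0.337), (0.4, -0.322), (0.45, -0.307), (0.5, -0.295), (0.6, -0.273), (0.7, -0.244)]
0.2 1522 y max [(0.3, -0.354), (0.35, -0.338), (0.4, -0.321), (0.45, -0.326), (0.5, -0.315), (0.6, -0.287), (0.7, -0.26)]
0.3 2181 y max [(0.3, -0.354), (0.35, -0.337), (0.4, -0.321), (0.45, -0.327), (0.5, -0.314), (0.6, -0.287), (0.7, -0.259)]
0.4 2760 y max [(0.3, -0.354), (0.35, -0.338), (0.4, -0.321), (0.45, -0.327), (0.5, -0.312), (0.6, -0.287), (0.7, -0.26)]
scene row around [[186, 151, 117], [197, 158, 121], [129, 108, 89], [103, 101, 102], [207, 203, 197], [86, 85, 82], [185, 182, 182], [189, 154, 119], [192, 159, 124], [224, 187, 143]]
```

Run:
```python
from h import *
cs,ct=cam('scene'),cam('top')
d=np.load('pics/top0.npz');im=d['im'];P=np.load('pics/Ptop.npy');z=P[...,2]
a=.1247;R=np.array([[np.cos(a),-np.sin(a)],[np.sin(a),np.cos(a)]])
print('pivot from lid',np.array([.4504,.0518])+R@[-.088,.036])
hsv=cv2.cvtColor(im,cv2.COLOR_RGB2HSV)
m=np.zeros((480,640),bool);m[315:335,325:350]=1
q=m&(hsv[...,0]>18)&(hsv[...,0]<32)&(hsv[...,1]>110)&(hsv[...,2]>130)
v,u=np.nonzero(q);print(len(u),u.mean(),v.mean(),onplane(ct,[[u.mean(),v.mean()]],.0875))
# rim
reg=(P[...,0]>.33)&(P[...,0]<.6)&(P[...,1]>-.06)&(P[...,1]<.03)
q=reg&(z>.062)&(z<.076)
v,u=np.nonzero(q);print(len(u))
for r in range(245,335,5):
    uu=u[v==r]
    if len(uu): w=onplane(ct,[[uu.max()+.5,r],[uu.min()-.5,r]],.07);print(r,uu.min(),uu.max(),w[:,:2].round(4).tolist())
vis=im[235:340,315:380];save('lidz',cv2.resize(vis,None,fx=8,fy=5.7,interpolation=cv2.INTER_CUBIC))
```

```text
pivot from lid [0.35860574 0.07657528]
13 335.7692307692308 325.61538461538464 [[0.35810298 0.07819413 0.0875    ]]
226
255 365 368 [[0.5349, -0.006], [0.5348, 0.0043]]
260 365 368 [[0.5221, -0.0059], [0.5221, 0.0043]]
265 365 368 [[0.5094, -0.0058], [0.5093, 0.0044]]
270 365 368 [[0.4967, -0.0058], [0.4966, 0.0044]]
275 366 368 [[0.484, -0.0057], [0.4839, 0.0019]]
280 366 368 [[0.4713, -0.0056], [0.4713, 0.002]]
285 365 368 [[0.4587, -0.0056], [0.4586, 0.0046]]
290 366 368 [[0.446, -0.0055], [0.446, 0.0021]]
295 367 368 [[0.4334, -0.0055], [0.4334, -0.0004]]
300 367 368 [[0.4209, -0.0054], [0.4208, -0.0003]]
305 368 368 [[0.4083, -0.0053], [0.4083, -0.0028]]
315 369 369 [[0.3833, -0.0078], [0.3833, -0.0052]]
```

View pics/lidz.png

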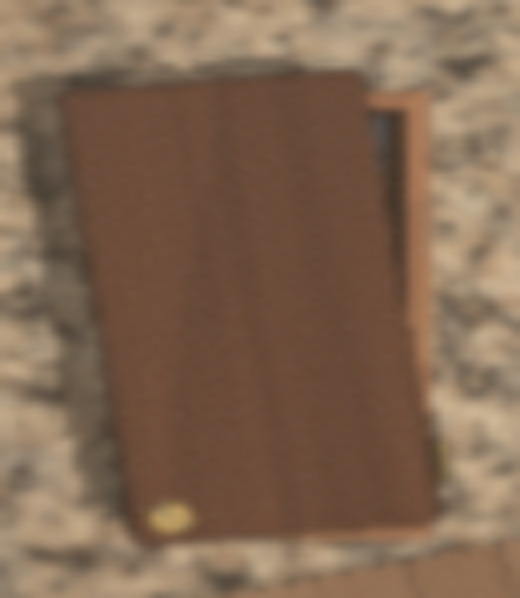

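The lid lies 0.125 rad ajar with its pivot at about (0.358, 0.077), and the box yaw is close to 0. I'll check that the arm can follow the opening arc, then push the lid open.

```bash
cat >> h.py <<'E'
PIV=np.array([.3584,.0773])
def Rz(a): return np.array([[np.cos(a),-np.sin(a)],[np.sin(a),np.cos(a)]])
def down(a):  # jaw axis at angle a from world x
    z=np.array([np.cos(a),np.sin(a),0]);x=np.array([0,0,-1.]);return np.c_[x,np.cross(z,x),z]
def lidpt(th,l,off): return PIV+Rz(th)@[l,off]
E
python3 - <<'E'
from h import *
R=down(np.pi/2)
command_gripper(0.0,40)
for th in np.arange(.1,1.86,.25):
    p=lidpt(th,.165,-.103);q=inverse_kinematics([*p,.102],R);print(round(th,2),p.round(3),None if q is None else np.round(q,2))
p=lidpt(.1247,.165,-.135)
movep([*p,.22],R); s=sense();print(s['time_s'],s['position'],s['finger_gap'],s['wrist_force'])
im,d=camera('wrist');save('w1',im);im,d=camera('scene');save('s1',im)
E
```

```text
0.1 [ 0.533 -0.009] [-0.38  0.46  0.41  2.03 -0.27  0.71  1.77]
0.35 [0.549 0.037] [-0.38  0.47  0.31  1.99 -0.21  0.72  1.62]
0.6 [0.553 0.085] [-0.41  0.47  0.23  1.96 -0.16  0.72  1.49]
0.85 [0.545 0.133] [-0.45  0.47  0.18  1.96 -0.12  0.72  1.37]
1.1 [0.525 0.178] [-0.52  0.46  0.15  1.97 -0.1   0.72  1.27]
1.35 [0.495 0.216] [-0.6   0.44  0.14  2.   -0.09  0.7   1.17]
1.6 [0.457 0.245] [-0.65  0.41  0.1   2.05 -0.06  0.68  1.06]
1.85 [0.412 0.264] [-0.72  0.38  0.07  2.11 -0.04  0.65  0.96]
3.725 [ 0.53914752 -0.03518153  0.219955  ] -0.000255676279261593 [ 0.82827999 -0.07445454 -0.76819016]
```

View pics/w1.png

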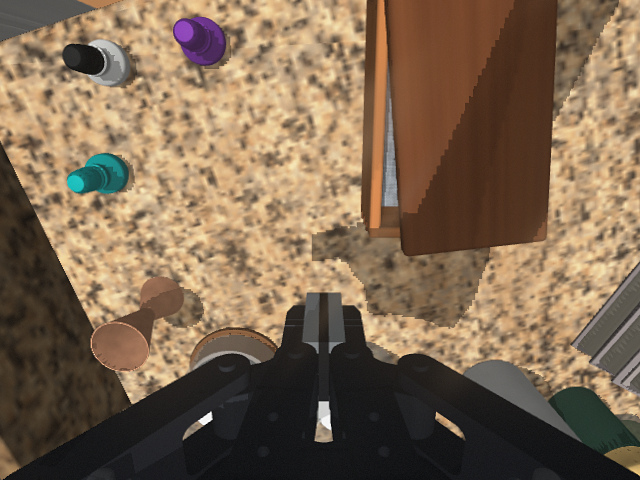

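View pics/s1.png

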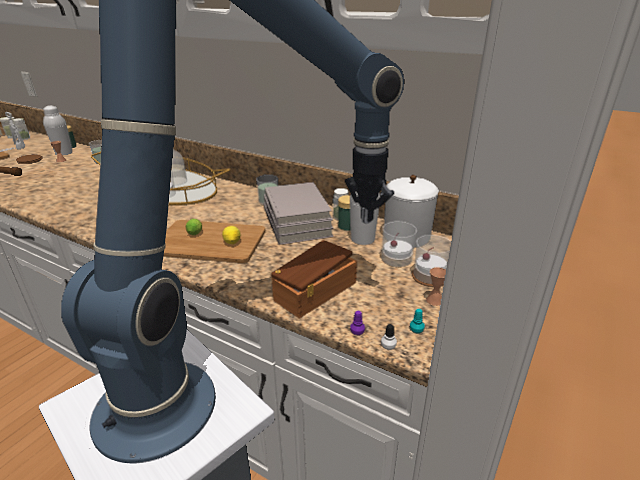

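The wrist view shows the shut fingers at (323,320), clear of the lid's free end (bottom edge around (475,245)). The target is at (100,60). Pushing now.

Run:
```python
from h import *
p=lidpt(.1247,.165,-.135)
print(move_l([*p,.102],feed=.15,until_force=8))
for th in [.12,.35,.6,.85,1.1,1.35,1.6,1.8]:
    p=lidpt(th,.165,-.103)
    f=move_l([*p,.102],feed=.15,until_force=25); s=sense();print(th,f,s['time_s'],s['position'].round(3) if hasattr(s['position'],'round') else s['position'],np.round(s['wrist_force'],1))
    if f: break
im,d=camera('scene');save('s2',im);im,d=camera('top');save('t2',im);np.savez('pics/t2.npz',im=im,d=d)
```

```text
False
0.12 False 5.1167 [ 0.535 -0.005  0.103] [-0.1  0.2 -0.6]
0.35 False 5.5667 [0.549 0.037 0.102] [-0.3 -0.8 -0.2]
0.6 False 6.0417 [0.553 0.085 0.102] [-0.6 -0.3  0.8]
0.85 False 6.5167 [0.545 0.132 0.102] [ 0.3 -0.8 -0.6]
1.1 False 6.9917 [0.525 0.177 0.102] [-0.1  0.6  0.5]
1.35 False 7.4667 [0.495 0.215 0.102] [-0.  -0.7  1. ]
1.6 False 7.9417 [0.457 0.245 0.102] [ 0.8  0.8 -0.4]
1.8 False 8.35 [0.422 0.261 0.102] [ 0.1 -0.2 -0.4]
```

View pics/s2.png

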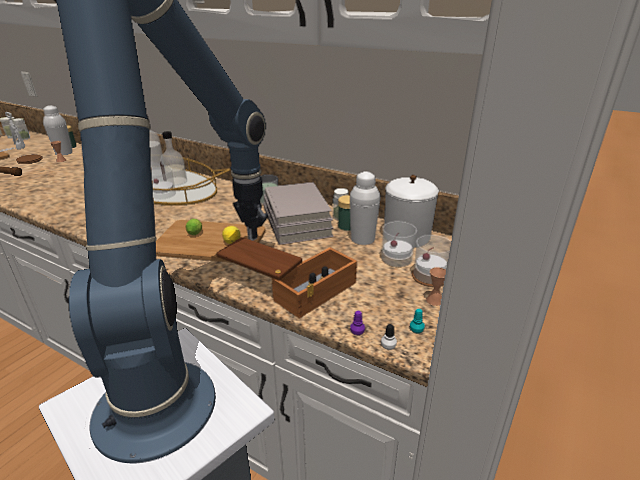

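View pics/t2.png

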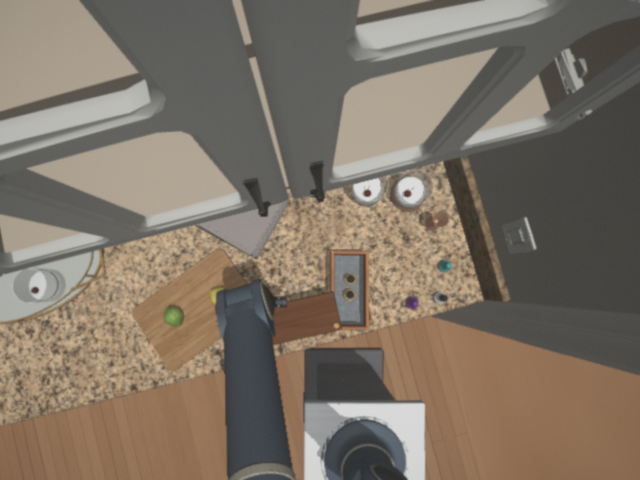

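The lid is open at about 1.7 rad. The pair of brass-headed stoppers shows in the top view at (350,279) and (350,295), near the middle. I'll back off, then measure the box and the pair.

Run:
```python
from h import *
s=sense();p=np.array(s['position'])
move_l(p+[.03,.01,0.0],feed=.15);move_l(p+[.03,.01,.15],feed=.25)
print(sense()['time_s'])
R=down(np.pi/2)
movep([.50,-.06,.26],R)
s=sense();im,d=camera('wrist');save('w3',im);np.savez('pics/w3.npz',im=im,d=d,pos=s['position'],rot=s['tcp_rot']);print(s['time_s'],s['position'])
b=np.load('pics/t2.npz')['im'];save('t2c',cv2.resize(b[235:345,260:380],None,fx=6,fy=5.4,interpolation=cv2.INTER_CUBIC))
```

```text
9.5667
10.8333 [ 0.50014035 -0.05846661  0.25946707]
```

View pics/w3.png

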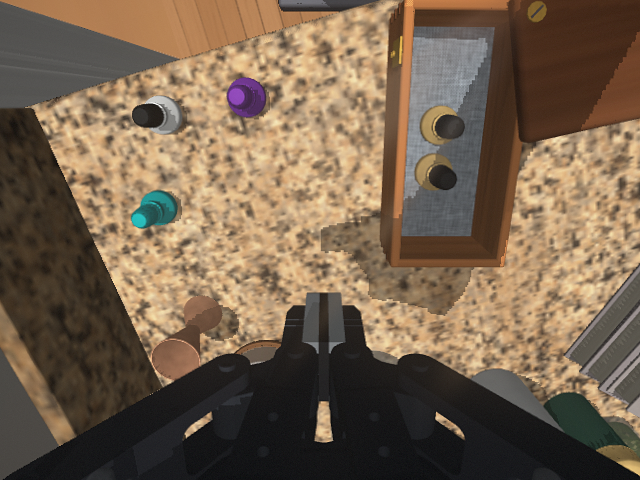

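View pics/t2c.png

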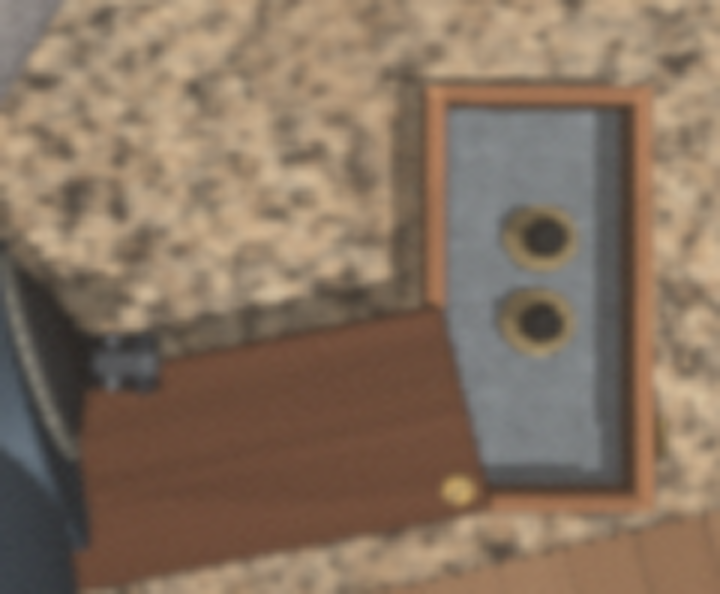

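The wrist view shows the target at (158,115), the purple one at (246,97), the turquoise one at (155,210), and the pair's cones at (450,126) and (443,177). Now I'll locate these from the two views.

Run:
```python
from h import *
ct=cam('top');w=np.load('pics/w3.npz');cw=cam('wrist',{'position':w['pos'],'tcp_rot':w['rot']})
t=np.load('pics/t2.npz')['im'];im=w['im']
def blob(img,mask,box):
    u0,v0,u1,v1=box;m=np.zeros(mask.shape,np.uint8);m[v0:v1,u0:u1]=mask[v0:v1,u0:u1]
    n,l,st,ce=cv2.connectedComponentsWithStats(m);i=1+np.argmax(st[1:,4]);return ce[i],st[i,4]
def tri(a,b):
    r1=ray(ct,[a])[0];r2=ray(cw,[b])[0];A=np.c_[r1,-r2];x=np.linalg.lstsq(A,cw[3]-ct[3],rcond=None)[0]
    p,q=ct[3]+x[0]*r1,cw[3]+x[1]*r2;return ((p+q)/2).round(4),np.linalg.norm(p-q).round(4)
ht=cv2.cvtColor(t,cv2.COLOR_RGB2HSV);hw=cv2.cvtColor(im,cv2.COLOR_RGB2HSV)
dk=lambda h,v=70:(h[...,2]<v)
for n,bt,bw,vt in(('a?',(343,289,358,301),(420,105,470,150),75),('b?',(343,273,358,286),(415,155,462,195),75),('target cone',(436,291,450,303),(128,100,165,130),75)):
    a=blob(t,dk(ht,vt),bt);b=blob(im,dk(hw,70),bw);print(n,a,b,'tri',tri(a[0],b[0]),'wrist@.05 ',onplane(cw,[b[0]],.053)[:,:2],'top',onplane(ct,[a[0]],.053)[:,:2])
# target head in wrist: bright low sat
mk=((hw[...,1]<40)&(hw[...,2]>120));a=blob(im,mk,(140,90,195,140));print('white head',a,onplane(cw,[a[0]],.016))
# brass heads
mk=((hw[...,0]>15)&(hw[...,0]<30)&(hw[...,1]>60)&(hw[...,2]>60))
for bx in((415,100,470,150),(408,150,462,197)): a=blob(im,mk,bx);print('brass',a,onplane(cw,[a[0]],.024)[:,:2])
# box rim outer via depth-free corners: orange rim mask in top
P=np.load('pics/t2.npz')['d'];v,u=np.mgrid[0:480,0:640]
r=ray(ct,np.c_[u.ravel(),v.ravel()]);X=(ct[3]+r*P.ravel()[:,None]).reshape(480,640,3)
m=((X[...,2]>.064)&(X[...,2]<.0755)&(X[...,0]>.32)&(X[...,0]<.6)&(X[...,1]>-.04)&(X[...,1]<.12)).astype(np.uint8)
k=max(cv2.findContours(m,0,2)[0],key=len).reshape(-1,2)
Rr=cv2.minAreaRect((onplane(ct,k,.07)[:,:2]*1000).astype(np.float32));print('rim',Rr)
k=max(cv2.findContours(((X[...,2]>.078)&(X[...,2]<.0888)&(X[...,0]>.3)&(X[...,0]<.55)&(X[...,1]>.04)&(X[...,1]<.33)).astype(np.uint8),0,2)[0],key=len).reshape(-1,2)
print('lid',cv2.minAreaRect((onplane(ct,k,.085)[:,:2]*1000).astype(np.float32)))
# wrist-depth rim
d=w['d'];r=ray(cw,np.c_[u.ravel(),v.ravel()]);X=(cw[3]+r*d.ravel()[:,None]).reshape(480,640,3)
m=(abs(X[...,2]-.07)<.003)&(X[...,0]>.3)&(X[...,0]<.6)&(X[...,1]>-.04)&(X[...,1]<.12)
Q=X[m][:,:2]*1000;print('wrist rim',len(Q),cv2.minAreaRect(Q.astype(np.float32)),np.percentile(Q,[1,99],axis=0))
```

```text
a? (array([349.57142857, 294.17857143]), np.int32(28)) (array([449.21042084, 126.54709419]), np.int32(499)) tri (array([0.4355, 0.0409, 0.0525]), np.float64(0.0014)) wrist@.05  [[0.43616864 0.04063317]] top [[0.43482932 0.04107912]]
b? (array([350.21428571, 278.5       ]), np.int32(28)) (array([442.51775701, 177.26542056]), np.int32(535)) tri (array([0.4756, 0.0392, 0.0534]), np.float64(0.0013)) wrist@.05  [[0.47628459 0.03903189]] top [[0.47501548 0.03937848]]
target cone (array([442.58064516, 297.32258065]), np.int32(31)) (array([147.66503268, 115.24346405]), np.int32(612)) tri (array([ 0.4276, -0.2054,  0.0307]), np.float64(0.0017)) wrist@.05  [[ 0.42789589 -0.19554144]] top [[ 0.42762586 -0.19911356]]
white head (array([165.39456869, 113.64376997]), np.int32(626)) [[ 0.42745727 -0.19550479  0.016     ]]
brass (array([434.12101064, 123.70345745]), np.int32(752)) [[0.43528659 0.03634731]]
brass (array([429.02745665, 168.89017341]), np.int32(692)) [[0.4738869  0.03512438]]
rim ((446.53533935546875, 42.28687286376953), (196.91065979003906, 94.51163482666016), 0.12800917029380798)
lid ((376.875244140625, 159.22056579589844), (98.17792510986328, 175.06686401367188), 13.103226661682129)
wrist rim 6179 ((449.74951171875, 43.68304443359375), (199.3770751953125, 98.38108825683594), 1.6268562078475952) [[351.26268173  -3.4144032 ]
 [547.55217011  92.04627741]]
```

The box centre is about (0.4475, 0.0425), the pair stands at box x ≈ −12 and +28 mm, and the lid is at about 1.8 rad. The free space at the +x end, centred near box x = +68 mm, is reachable with the tool pointing down. I'll take a closer look at the target before grasping.

Run:
```python
from h import *
R=down(np.pi/2)
movep([.49,-.197,.18],R);command_gripper(.05,30)
s=sense();im,d=camera('wrist');save('w4',im);cw=cam('wrist',s);print(s['time_s'],s['position'])
hw=cv2.cvtColor(im,cv2.COLOR_RGB2HSV)
c0=proj(cw,[[.4277,-.196,.016],[.4277,-.196,.053]]);print(c0)
np.savez('pics/w4.npz',im=im,d=d,pos=s['position'],rot=s['tcp_rot'])
for n,m in(('dark',hw[...,2]<70),('white',(hw[...,1]<40)&(hw[...,2]>110))):
    k=np.zeros((480,640),np.uint8);u,v=c0[0].astype(int);v0=max(v-60,0);k[v0:v+60,u-50:u+50]=m[v0:v+60,u-50:u+50]
    N,l,st,ce=cv2.connectedComponentsWithStats(k);i=1+np.argmax(st[1:,4]);print(n,ce[i],st[i])
    print(onplane(cw,[ce[i]],.016 if n=='white' else .05))
```

```text
12.1 [ 0.49014222 -0.19674893  0.18017421]
[[324.12598372 131.14879125]
 [324.28072105 135.09136633]]
dark [307.         123.14285714] [304 121   7   6   7]
[[ 0.4209416  -0.20633351  0.05      ]]
white [317.14204004 129.48427073] [ 293  108   48   48 1049]
[[ 0.42659387 -0.20077364  0.016     ]]
```

View pics/w4.png

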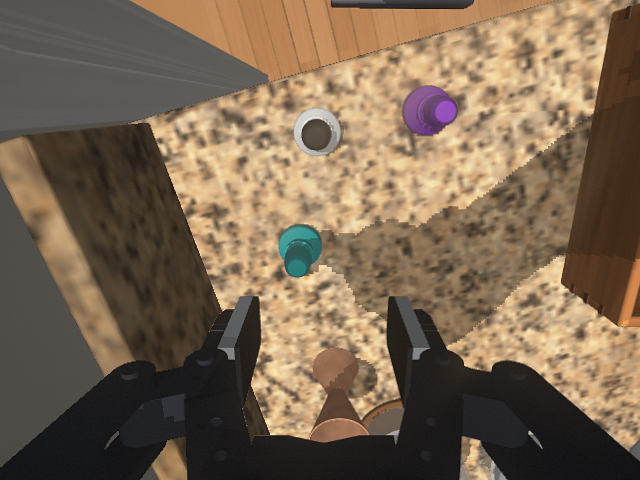

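The close view shows the white head circle at (317,132) and the cone on it at (317,134). I'll triangulate against the previous wrist view to get the heights.

Run:
```python
from h import *
C={};I={}
for n in('w3','w4'):
    w=np.load(f'pics/{n}.npz');C[n]=cam('wrist',{'position':w['pos'],'tcp_rot':w['rot']});I[n]=w['im']
im=I['w4'];g=cv2.cvtColor(im,cv2.COLOR_RGB2HSV)
m=((g[...,2]<115)).astype(np.uint8);k=np.zeros_like(m);k[112:152,298:338]=m[112:152,298:338]
N,l,st,ce=cv2.connectedComponentsWithStats(k);i=1+np.argmax(st[1:,4]);print(ce[i],st[i]);b=ce[i]
def tri(c1,a,c2,b):
    r1=ray(c1,[a])[0];r2=ray(c2,[b])[0];x=np.linalg.lstsq(np.c_[r1,-r2],c2[3]-c1[3],rcond=None)[0]
    p,q=c1[3]+x[0]*r1,c2[3]+x[1]*r2;return (p+q)/2,np.linalg.norm(p-q)
print('cone',tri(C['w3'],[147.7,115.2],C['w4'],b))
print('cone top@.055',onplane(C['w4'],[b],.055),'head@.016',onplane(C['w4'],[[317,132]],.016))
```

```text
[315.95558546 134.39300135] [302 119  30  32 743]
cone (array([ 0.42819802, -0.20118949,  0.03957349]), np.float64(5.7802719976490156e-05))
cone top@.055 [[ 0.42715548 -0.2009251   0.055     ]] head@.016 [[ 0.42826692 -0.20087833  0.016     ]]
```

Target at (0.4278, −0.2009), and the cone's mid-height triangulates to about 40 mm, which agrees with the text. Grasping the cone.

Run:
```python
from h import *
R=down(np.pi/2)
movep([.4278,-.2009,.13],R)
print(move_l([.4278,-.2009,.056],feed=.1,until_force=6)); print(sense()['position'])
im,d=camera('scene');save('s5a',im[260:400,300:460])
command_gripper(0.0,30);s=sense();print(s['finger_gap'],np.round(s['wrist_force'],1),s['time_s'])
move_l([.4278,-.2009,.075],feed=.05)
move_l([.4278,-.2009,.16],feed=.2);s=sense();print(s['finger_gap'],s['position'],np.round(s['wrist_force'],1),s['time_s'])
im,d=camera('wrist');save('w5',im);im,d=camera('scene');save('s5',cv2.resize(im[180:400,260:460],None,fx=3,fy=2.7))
```

```text
False
[ 0.42825482 -0.20122881  0.05639031]
0.017139904742466457 [-0.1  0.2  4.2] 13.8917
0.01715474772110234 [ 0.42739572 -0.20023537  0.15936092] [ 0.   0.8 -1.1] 15.0
```

View pics/w5.png

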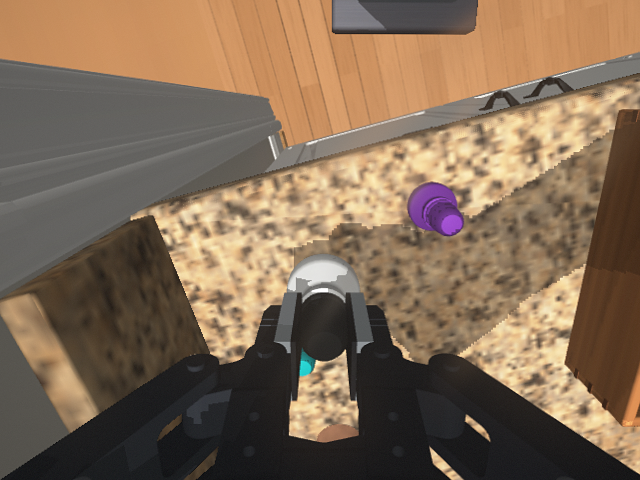

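View pics/s5.png

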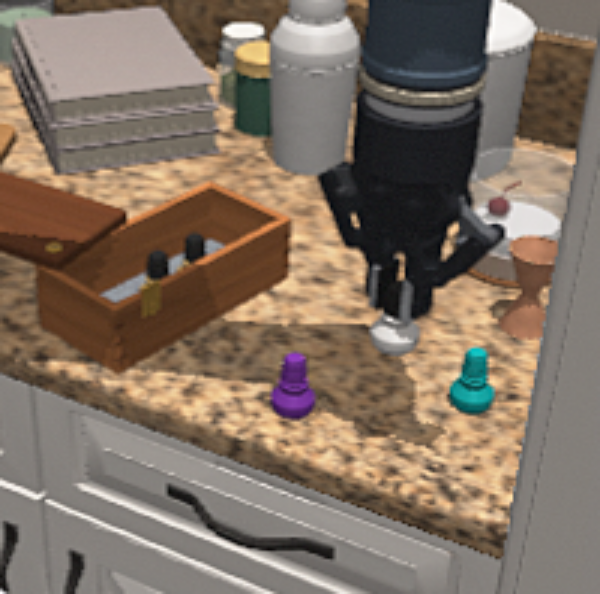

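The stopper is held upright by its cone (gap 17 mm). I'll carry it over the +x free space and check before lowering.

Run:
```python
from h import *
x,y=.5155,.0425
move_l([.4278,-.2009,.19],feed=.2);move_l([x,y,.19],feed=.2);move_l([x,y,.145],feed=.15);sleep(.2)
s=sense();print(s['position'],s['finger_gap'],s['time_s'])
im,d=camera('wrist');save('w6',im);im,d=camera('scene');save('s6',cv2.resize(im[200:340,250:390],None,fx=4,fy=4,interpolation=cv2.INTER_CUBIC))
cw=cam('wrist',s)
print(proj(cw,[[x,y,.145-.056+.016],[.4757,.0392,.063],[.54,.0425,.07],[.5475,.0905,.07],[.5475,-.006,.07]]).round())
```

```text
[0.51622429 0.04238701 0.14598427] 0.016960089812507313 17.4917
[[323. 294.]
 [317. 186.]
 [323. 306.]
 [411. 318.]
 [235. 318.]]
```

View pics/w6.png

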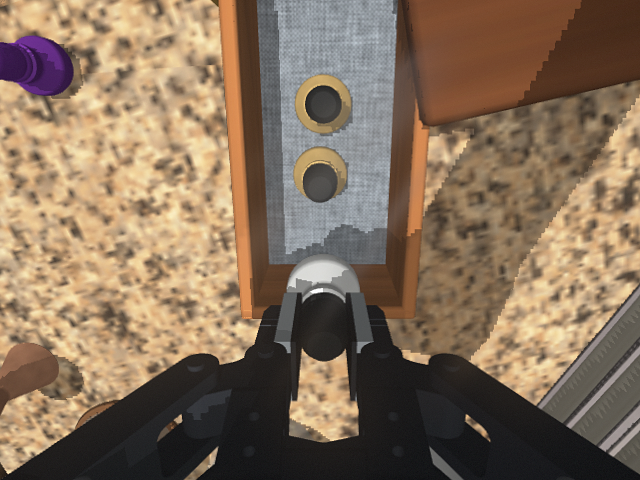

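View pics/s6.png

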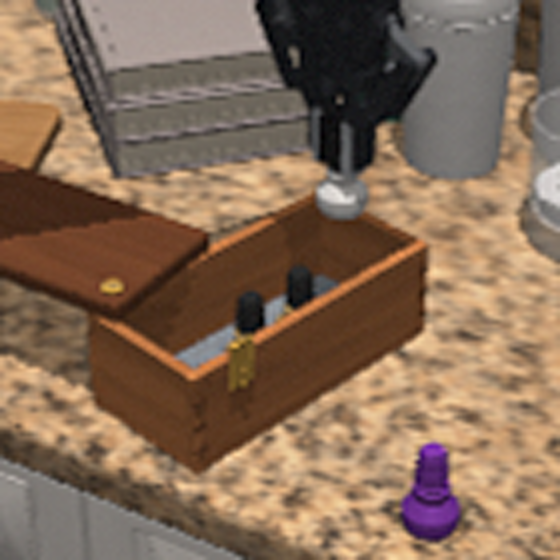

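Run:
```python
from h import *
s=sense();cw=cam('wrist',s)
print('floor corners',onplane(cw,[[269,264],[386,264]],.008).round(4))
print('rim outer corners',onplane(cw,[[243,318],[415,319]],.07).round(4))
print('rim inner corners',onplane(cw,[[253,306],[404,306]],.07).round(4))
print('heads a,b',onplane(cw,[[323,104],[320.5,174]],.022).round(4))
print('cone tops a,b',onplane(cw,[[322.5,104],[320,183]],.058).round(4))
print('held head',onplane(cw,[[323,285]],.105).round(4))
```

```text
floor corners [[0.5408 0.0054 0.008 ]
 [0.5408 0.086  0.008 ]]
rim outer corners [[ 0.5471 -0.0011  0.07  ]
 [ 0.5478  0.0929  0.07  ]]
rim inner corners [[0.5398 0.0047 0.07  ]
 [0.5398 0.0864 0.07  ]]
heads a,b [[0.436  0.0426 0.022 ]
 [0.4763 0.0411 0.022 ]]
cone tops a,b [[0.436  0.0424 0.058 ]
 [0.475  0.0411 0.058 ]]
held head [[0.5108 0.0426 0.105 ]]
```

From closer up, the box's y-centre is about 0.0457, roughly 3 mm more than from the top camera, so I'll split the difference. The inner wall is at x = 0.540 and stopper b's edge at 0.492. Lowering until contact.

Run:
```python
from h import *
x,y=.516,.0447
move_l([x,y,.145],feed=.1);move_l([x,y,.075],feed=.08,until_force=15)
f=move_l([x,y,.058],feed=.03,until_force=4);s=sense();print(f,s['position'],np.round(s['wrist_force'],1),s['time_s'])
command_gripper(.034);s=sense();print(s['finger_gap'],np.round(s['wrist_force'],1))
sleep(.3)
p=np.array(s['position']);move_l([p[0],p[1],.12],feed=.06);move_l([p[0],p[1],.2],feed=.2)
movep([.58,.0447,.2],down(np.pi/2))
s=sense();print(s['time_s'],s['position']);im,d=camera('wrist');save('w7',im);cw=cam('wrist',s)
im,d=camera('scene');save('s7',cv2.resize(im[200:340,250:390],None,fx=4,fy=4,interpolation=cv2.INTER_CUBIC))
print(proj(cw,[[.516,.0447,.06],[.516,.0447,.02]]))
```

```text
True [0.51633182 0.04455736 0.06432976] [-0.8 -0.9  5.4] 19.2917
0.03352348098681298 [-0.6 -0.5  0.5]
21.9 [0.579612   0.04434745 0.19766582]
[[323.98258585 132.87269956]
 [323.98494689 129.34518486]]
```

View pics/w7.png

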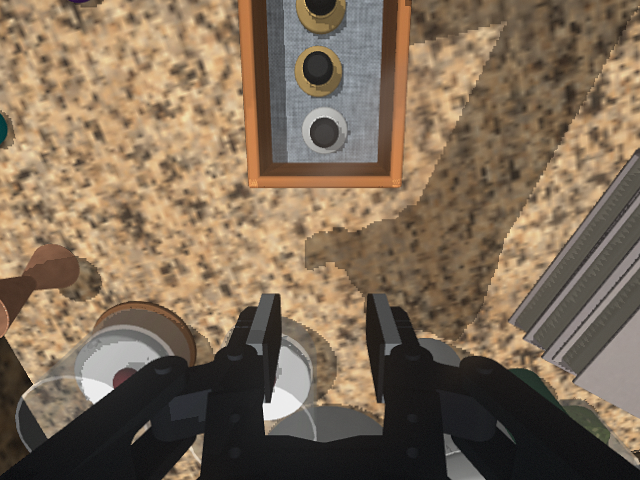

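View pics/s7.png

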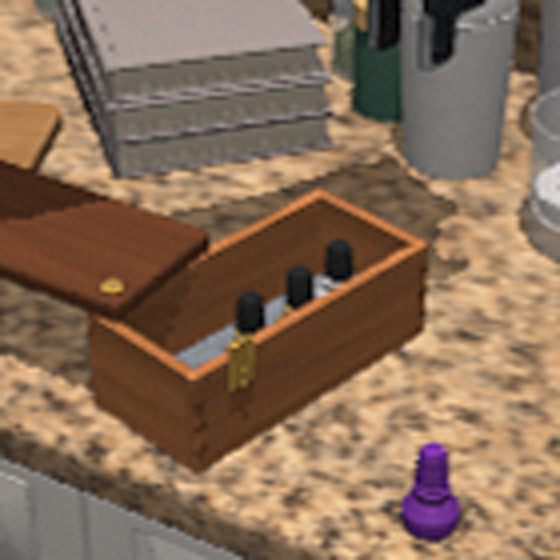

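The white-headed stopper stands upright at (323,131) in the wrist view, clear of the brass pair and the walls. Next I'll plan the closing push. The near side of the lid sits inside the tool-down reach, so the tool has to lean there.

```bash
cat >> h.py <<'E'
def tilt(t,phi):
    x=np.array([-np.sin(t)*np.cos(phi),-np.sin(t)*np.sin(phi),-np.cos(t)]);z=np.array([-np.sin(phi),np.cos(phi),0.]);return np.c_[x,np.cross(z,x),z]
def pose(th,l,off,zt,t,phi):
    R=tilt(t,phi);tip=np.array([*lidpt(th,l,off),zt]);return tip-.025*R[:,0],R
E
python3 - <<'E'
from h import *
for l in(.15,.17):
  for t in(.35,.5,.65):
   for phi in(0,.3,.6):
    o=[]
    for off,zt in((.055,.2),(.055,.078),(.03,.078)):
        q=inverse_kinematics(*pose(1.8,l,off,zt,t,phi));o.append(None if q is None else np.round(q,1).tolist())
    print(l,t,phi,o)
for th in(1.5,1.2,.9,.6,.3,0):
    k=max(0,min(1,(th-.7)/.9));p=pose(th,.165,.03,.078,.5*k,.3*k);q=inverse_kinematics(*p);print(th,p[0].round(3),None if q is None else np.round(q,2))
E
```

```text
0.15 0.35 0 [[-1.4, 0.2, 0.9, 2.2, -0.3, 1.2, 1.2], [-1.2, 0.4, 0.7, 2.3, -0.5, 1.0, 1.5], [-1.2, 0.4, 0.7, 2.2, -0.5, 1.0, 1.5]]
0.15 0.35 0.3 [[-1.4, 0.2, 0.8, 2.2, -0.2, 1.2, 1.4], [-1.2, 0.4, 0.7, 2.3, -0.4, 1.0, 1.7], [-1.2, 0.5, 0.7, 2.2, -0.4, 1.0, 1.7]]
0.15 0.35 0.6 [[-1.4, 0.2, 0.8, 2.1, -0.1, 1.2, 1.6], [-1.3, 0.4, 0.7, 2.2, -0.3, 0.9, 1.8], [-1.2, 0.4, 0.6, 2.2, -0.3, 1.0, 1.8]]
0.15 0.5 0 [[-1.3, 0.3, 0.9, 2.1, -0.4, 1.3, 1.4], [-1.1, 0.5, 0.7, 2.2, -0.6, 1.1, 1.6], [-1.1, 0.5, 0.7, 2.2, -0.6, 1.1, 1.6]]
0.15 0.5 0.3 [[-1.3, 0.3, 0.8, 2.1, -0.3, 1.4, 1.5], [-1.2, 0.5, 0.7, 2.2, -0.4, 1.1, 1.7], [-1.1, 0.5, 0.7, 2.1, -0.4, 1.1, 1.7]]
0.15 0.5 0.6 [[-1.4, 0.3, 0.8, 2.1, -0.2, 1.4, 1.7], [-1.2, 0.5, 0.6, 2.2, -0.3, 1.1, 1.8], [-1.2, 0.5, 0.6, 2.1, -0.3, 1.1, 1.8]]
0.15 0.65 0 [[-1.2, 0.4, 0.8, 2.1, -0.5, 1.5, 1.5], [-1.0, 0.6, 0.7, 2.1, -0.6, 1.3, 1.6], [-1.0, 0.6, 0.7, 2.1, -0.6, 1.3, 1.6]]
0.15 0.65 0.3 [[-1.2, 0.4, 0.8, 2.0, -0.3, 1.5, 1.6], [-1.1, 0.6, 0.6, 2.1, -0.4, 1.3, 1.7], [-1.1, 0.6, 0.6, 2.0, -0.4, 1.3, 1.7]]
0.15 0.65 0.6 [[-1.3, 0.4, 0.7, 2.0, -0.2, 1.5, 1.8],
[... 963 characters left out ...]
.6, 0.6, 2.1, -0.6, 1.3, 1.6]]
0.17 0.65 0.3 [[-1.3, 0.4, 0.8, 2.0, -0.4, 1.5, 1.6], [-1.1, 0.6, 0.6, 2.1, -0.5, 1.3, 1.7], [-1.1, 0.6, 0.6, 2.0, -0.5, 1.3, 1.7]]
0.17 0.65 0.6 [[-1.3, 0.4, 0.7, 2.0, -0.2, 1.5, 1.7], [-1.2, 0.6, 0.6, 2.1, -0.3, 1.3, 1.8], [-1.2, 0.6, 0.6, 2.0, -0.3, 1.3, 1.8]]
1.5 [0.351 0.247 0.101] [-1.1   0.57  0.64  2.03 -0.45  1.15  1.67]
1.2 [0.397 0.243 0.102] [-1.08  0.54  0.67  2.04 -0.47  1.01  1.62]
0.9 [0.44  0.225 0.103] [-1.07  0.51  0.71  2.07 -0.49  0.85  1.58]
0.6 [0.478 0.195 0.103] [-1.03  0.5   0.74  2.08 -0.5   0.74  1.59]
0.3 [0.507 0.155 0.103] [-0.93  0.52  0.73  2.05 -0.5   0.76  1.68]
0 [0.523 0.107 0.103] [-0.83  0.53  0.73  2.04 -0.51  0.76  1.78]
```

Run:
```python
from h import *
command_gripper(0.0)
p=pose(1.8,.16,.058,.19,.45,.3);movep(*p);print(sense()['time_s'])
p=pose(1.8,.16,.058,.076,.45,.3);print(move_l(*p,feed=.15,until_force=8));s=sense();print(s['time_s'],s['position'],np.round(s['wrist_force'],1))
im,d=camera('scene');save('s8',im);im,d=camera('wrist');save('w8',im)
```

```text
23.7583
False
24.6667 [0.27652834 0.22321845 0.09890388] [0.9 0.1 0.2]
```

View pics/s8.png

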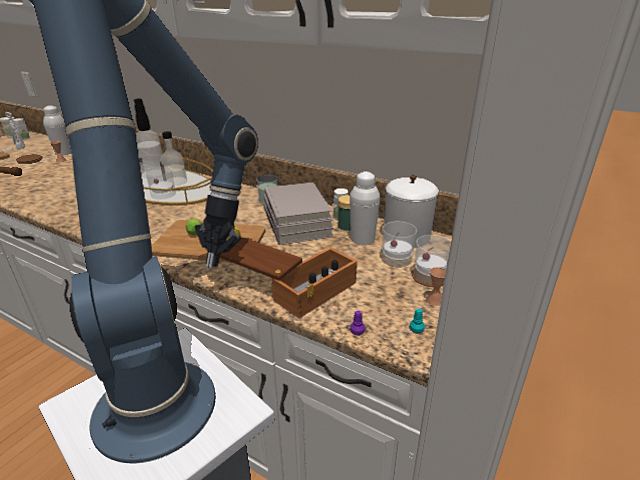

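View pics/w8.png

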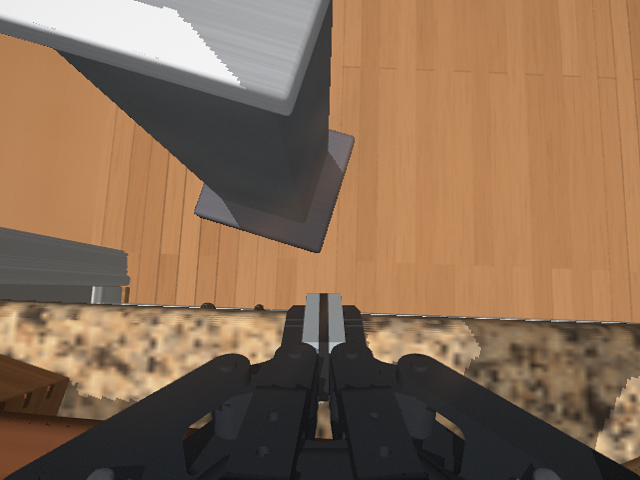

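The finger is on the robot side of the lid's free end, touching nothing. Sweeping the lid closed.

Run:
```python
from h import *
for th in [1.8,1.6,1.4,1.2,1.0,.8,.6,.4,.25,.12]:
    k=max(0,min(1,(th-.7)/.9));p=pose(th,.162,.03,.077,.45*k,.3*k)
    f=move_l(*p,feed=.12,until_force=18);s=sense();print(th,f,round(s['time_s'],2),np.round(s['position'],3),np.round(s['wrist_force'],1))
    if f: break
im,d=camera('scene');save('s9',im)
```

```text
1.8 False 25.15 [0.303 0.231 0.1  ] [-0.1  0.6 -0. ]
1.6 False 25.57 [0.334 0.241 0.099] [-0.5  0.9  0.5]
1.4 False 25.98 [0.364 0.244 0.101] [-0.   0.5 -0.2]
1.2 False 26.39 [0.395 0.24  0.101] [ 0.2  0.8 -0.3]
1.0 False 26.8 [0.424 0.231 0.102] [0.6 0.  0.4]
0.8 False 27.21 [0.451 0.215 0.102] [-0.7  0.4  0.7]
0.6 False 27.62 [0.476 0.193 0.102] [-0.5  0.5 -0.7]
0.4 False 28.05 [0.496 0.168 0.102] [-0.7  0.3 -0.1]
0.25 False 28.41 [0.508 0.147 0.102] [-0.8 -0.1  1.6]
0.12 False 28.73 [0.516 0.126 0.102] [0.4 0.1 0.5]
```

View pics/s9.png

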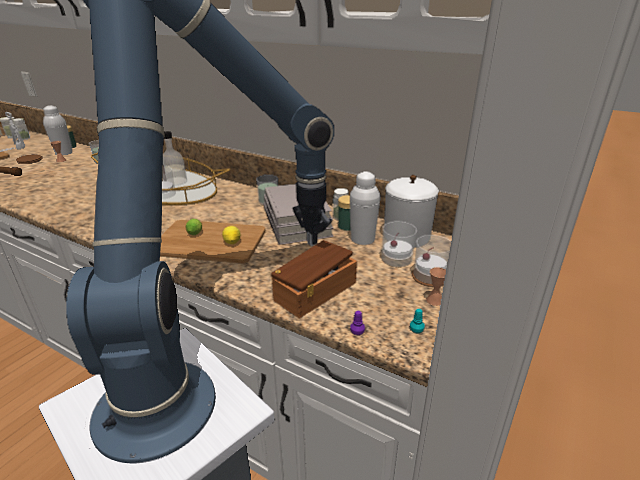

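The lid is nearly closed. Now a slow push until it meets the stop, then I'll back away and look.

Run:
```python
from h import *
f=move_l([.522,.088,.102],feed=.03,until_force=7);s=sense();print(f,s['time_s'],s['position'],np.round(s['wrist_force'],1))
p=np.array(s['position']);move_l(p+[0,.04,0],feed=.1);move_l(p+[0,.05,.12],feed=.2)
movep([.47,.28,.25],down(np.pi/2));s=sense();print(s['time_s'])
im,d=camera('top');save('t10',cv2.resize(im[225:345,280:400],None,fx=5,fy=5,interpolation=cv2.INTER_CUBIC))
ct=cam('top');v,u=np.mgrid[0:480,0:640];r=ray(ct,np.c_[u.ravel(),v.ravel()]);X=(ct[3]+r*d.ravel()[:,None]).reshape(480,640,3)
m=((X[...,2]>.078)&(X[...,2]<.089)&(X[...,0]>.3)&(X[...,0]<.58)&(X[...,1]>-.03)&(X[...,1]<.15)).astype(np.uint8)
k=max(cv2.findContours(m,0,2)[0],key=len).reshape(-1,2);w=onplane(ct,k,.085)[:,:2]*1000
print(cv2.minAreaRect(w.astype(np.float32)))
im,d=camera('scene');save('s10',cv2.resize(im[200:360,250:450],None,fx=4,fy=3.7,interpolation=cv2.INTER_CUBIC))
```

```text
True 29.5833 [0.51876546 0.10572575 0.10179134] [0.2 2.2 2.1]
31.4833
((446.787353515625, 41.737892150878906), (199.09365844726562, 97.16849517822266), 0.2592305541038513)
```

View pics/t10.png

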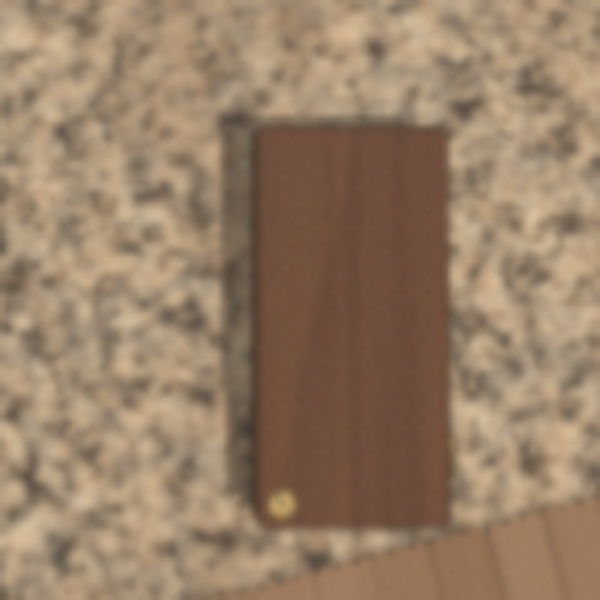

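View pics/s10.png

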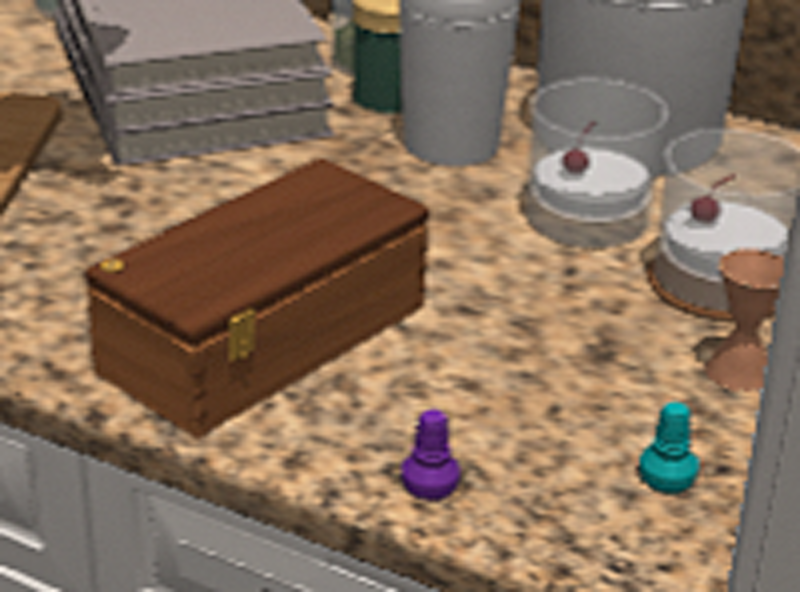

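Both views show the lid square on the box and against the clip. It measures 0.26° against 0.13° for the rim, so it is about 0.002 rad open. The gripper is clear, so I'm handing in.

Run:
```python
from h import *
sleep(.5);print(finish_job(),sense()['time_s'])
```

```text
the job is handed in; nothing more can be done
the job is handed in; nothing more can be done
```

The job is done and handed in after about 32 s of the 72 s allowed; no verdict was reported. I swung the lid open to about 1.8 rad and picked up the silver-white stopper by its cone. I set it down upright in the free space at the box's +x end, lowering it until it touched the floor, then pushed the lid closed against its stop.

- **Stopper and pair:** the picture after release showed it upright, between the pair and the end wall and touching neither. It was at about box x = +68 mm, and the two brass-headed stoppers had not visibly moved. I did not look inside again after closing the lid.
- **Lid:** the last top view put it within about 0.005 rad of closed, and the push ended on contact with the stop (7 N).
- **Surroundings:** the last pictures showed nothing else on the worktop visibly shifted, and the gripper was clear of everything. I did not measure those objects again.
- **Disagreement:** the top and wrist cameras differed by about 3 mm on the box's y-centre. I aimed close to the wrist camera's value, and the clearances easily covered the difference.

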